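# Shake-check the emptied grinding-ball cases and sort them

## Robot

A 6-joint arm with a two-finger parallel gripper is mounted at the origin on the work surface. World frame = base frame: x ahead of the robot, y to its left, z up, the work surface at z = 0. Lengths are in m, angles in rad, forces in N, time in s.
With the tool pointing down it reaches from about 0.35 to 0.975 m from the base axis. Payload 4.9 kg.
Tool frame: the origin (TCP) lies midway between the tips of the shut fingers; the grasp point (between the pads) lies 19 mm behind it; z points along the fingers, y is the direction in which the jaws open and shut (so a half turn about z gives the same grasp; the last joint's range is limited). The gripper opens to 85 mm and grips with 20 to 120 N. Pads are 22 mm wide; open, the fingers measure 114 mm over their backs; the gripper's body (76 mm by 85 mm) begins 54 mm behind the grasp point. The pads swing forward as they close: fully open they stand 13 mm farther back than shut.
Start: joints at [-1.412, 0.053, 1.613, -0, 1.476, -0.119], TCP at [0.171, -0.601, 0.231] pointing down, gripper open.
Joint ranges: [-3.01, 3.01], [-1.01, 2.22], [0.06, 2.58], [-1.02, 4.17], [0.09, 2.62], [-3.14, 3.14]. Speed limits (rad/s): [2.57, 2.57, 3.14, 3.14, 3.14, 3.14].

## Interface

Orientations are given as a unit quaternion [w, x, y, z].
In Python, from plant import manip gives the robot as it stands. The module is installed in compiled form; this text tells all that it offers.
- The arm moves only by the tool move_arm, never from a script. Its argument "rows" is a list of rows, each an object of numbers: "tx", "ty", "tz": the shift along the tool's x, y, z in m; "ax", "ay", "az": the turn, a rotation vector about the tool's x, y, z in degrees; "jaw": the closure in counts, from 0 (fully open) to 255 (shut). In form: [{"tx": .., "ty": .., "tz": .., "ax": .., "ay": .., "az": .., "jaw": ..}, ...]. A call has 1 to 12 rows; each row shifts and turns the pose as measured when the row begins, along the tool's axes as they then stand; what a row does not reach is not made up. A row lasts 1/10 s, in which the tool goes at most 50 mm and 8.59 degrees, less where a joint would pass 70% of its speed; a pose out of reach is approached as far as the arm can. A call with a gripper value outside its range is refused whole. The fingers move at their own pace and stop on an object; the grip force is fixed at half the most. Time passes only in rows, so rows that do not move let the fingers close. It gives the time, the measured TCP pose, the force and the opening at its end, in the units of the state.
- manip.state(): the state, without advancing time (a new reading comes with each control period).
- manip.grab_frame(name): name is "scene" or "top" or "wrist"; returns a dict with "color" (384x512x3 uint8, red, green, blue), "intrinsics" (3x3 intrinsics, pixels), "dist_coeffs" ([k1, k2, p1, p2, k3] as OpenCV has them; the pictures are not rectified), "R" (3x3) and "t" (3): a world point X has camera coordinates R X + t. Camera axes: x right, y down, z forward; pixel columns grow to the right and rows downward; lengths in m; the calibration is good to about 2 mm. A picture is of the moment at which its call begins. There is no depth.
- manip.job_done(): hands the job in, once; it reports no verdict.
The state is a dict: "time": time; "joint_pos": joint angles; "joint_vel": joint speeds; "joint_efforts": joint torques, N m; "tool_pos": TCP position; "tool_rot": TCP orientation; "contact_force": force on the tool from outside, world axes, zero at the start; "ft_torque": the same for the moment, N m; "gripper_width": opening from 0.0 (shut) to 1.0 (fully open).
Only numpy, scipy, OpenCV 4.12 (cv2) and the standard library are available. Lean on these libraries where they do the work, as an engineer would, in place of code of your own. Each camera call takes 0.05 s, during which the arm holds its last target.

## Task

The two closed steel cases in the middle of the bench should have been emptied, but either, both or neither may still hold a steel ball. One case at a time, lift it clear of the bench, shake it by rocking it to a tilt of at least 20 degrees, and feel whether it rattles or is heavy; then set it down flat: empty cases in the steel tray with the raised rim, cases with a ball left in them on the flat rubber mat. Do not drop a case, and leave the other things on the bench where they are.

Things in the scene. Friction and masses are not known exactly. Their poses are not given: they have to be found in the camera images.
- case_a_center (a point): centre (28 mm above the underside) of a closed steel case, 150 mm long (own x) x 52 mm wide (own y) x 56 mm high, lid fixed shut. Grasp it across the width. Starts flat on the bench, amid the work area. Empty it weighs 220 to 300 g; a ball hidden inside adds 260 g and rolls freely along it, up to 50 mm to each side of the middle.
- case_b_center (a point): centre (28 mm above the underside) of a closed steel case, 150 mm long (own x) x 52 mm wide (own y) x 56 mm high, lid fixed shut. Grasp it across the width. Starts flat on the bench, amid the work area. Empty it weighs 220 to 300 g; a ball hidden inside adds 260 g and rolls freely along it, up to 50 mm to each side of the middle. Looks just like the other case.
- case_a: the same case as case_a_center; origin at the centre of its underside
- case_b: the same case as case_b_center; origin at the centre of its underside
- tray_floor (a point): centre of the inner floor of the shallow steel tray for empty cases: outside 190 mm (own x) x 230 mm (own y) x 16 mm high, wall 4 mm, this floor 4 mm above the bench; fixed, left or right of the cases, own x roughly along world x. Both cases fit side by side, long side along own x, 50 mm either side of the middle along own y.
- mat_top (a point): centre of the top face of the flat dark rubber mat for cases that still hold a ball: 190 mm (own x) x 230 mm (own y), 4 mm thick; fixed, on the other side of the cases from the tray, its own x roughly along world x. Both cases fit side by side as in the tray.
- tray: the tray of tray_floor; origin at the centre of its underside
- mat: the mat of mat_top; origin at the centre of its underside
- spatula: bystander: slim steel spatula, 190 mm long, 16 mm wide, 6 mm thick, lying low between the two cases roughly along world x; leave it
- beaker_rim (a point): bystander: centre of the mouth of a glass beaker, 68 mm across, 80 mm high, beyond the cases; leave it
- reagent: bystander: amber bottle, 60 mm across, 140 mm high, origin at its underside, beyond the cases; leave it
- dish: bystander: clear round lidded dish, 94 mm across, 21 mm high, beyond the cases; leave it
- pipette: bystander: pipette, 220 mm long, 24 mm thick, lying at the far left; leave it
- tipbox: bystander: grey plastic box, 85 x 120 x 55 mm, at the far right; leave it

How it is judged:
By the outcome, as a careful person would: the job done as asked, in the order asked, and still so for the second after the job is handed in, with the robot touching nothing.
It also fails if it takes over 72 s, if anything falls off the work surface, if the arm or the gripper's body presses on something with over 40 N, if the wrist force passes 120 N, or if a joint passes its speed limit or range.

## Working session

There is one attempt and no reset: what is moved stays moved. The work goes in short steps, Python scripts to look and compute and a tool call to move; the robot and the scene stay as the last step left them, time stands still between calls to the robot, and variables do not carry over. Pictures are saved under pics/ and viewed, and the job is handed in when it is done.

Besides the shell and the picture viewer there is one more tool, called after ">>>" by a JSON object that holds its "fn" and its "kwargs". move_arm: Moves the arm, as the interface text tells. Its arguments: {"type":"object","properties":{"rows":{"type":"array"}},"required":["rows"]}

```bash
mkdir -p pics; ls
cat > h.py <<'E'
import numpy as np, cv2
from plant import manip
def grab(n,save=None):
    f=manip.grab_frame(n); 
    if save: cv2.imwrite('pics/'+save,cv2.cvtColor(f['color'],cv2.COLOR_RGB2BGR))
    return f
def ray(f,uv,z):
    K=np.array(f['intrinsics'],float);d=np.array(f['dist_coeffs'],float)
    p=cv2.undistortPoints(np.array(uv,float).reshape(-1,1,2),K,d).reshape(-1,2)
    R=np.array(f['R']);t=np.array(f['t']).reshape(3)
    c=-R.T@t; D=np.c_[p,np.ones(len(p))]@R
    return c+D*((z-c[2])/D[:,2])[:,None]
E
python3 - <<'E'
from h import *
import pickle
fs={n:grab(n,n+'0.png') for n in ['scene','top']}
pickle.dump(fs,open('f0.pkl','wb'))
for n in fs: print(n,-np.array(fs[n]['R']).T@np.array(fs[n]['t']))
print(manip.state())
E
```

```text
pics
scene [1.31187078 0.20714181 0.65332757]
top [0.44006605 0.01464098 1.0261083 ]
{'time': 0.1, 'joint_pos': array([-1.41197949e+00,  5.32919046e-02,  1.61415641e+00, -2.36808269e-06,
        1.47603067e+00, -1.19021477e-01]), 'joint_vel': array([-2.30548165e-04, -1.13106472e-03, -4.37907600e-03, -1.12809679e-05,
        5.64918153e-04, -1.81818717e-03]), 'joint_efforts': array([ 9.27169240e-04, -3.94904888e+01, -3.71360850e+01, -3.11690496e-05,
        3.92705173e-03,  7.62669885e-06]), 'tool_pos': array([ 0.17131921, -0.60046666,  0.23018549]), 'tool_rot': array([-9.42954257e-04,  9.90365786e-01,  1.38472817e-01, -1.99439356e-05]), 'contact_force': array([ 0.59992482, -0.53846446, -0.44827097]), 'ft_torque': array([ 0.03122092, -0.00575067, -0.00167334]), 'gripper_width': 1.002394345533858}
```

View pics/top0.png

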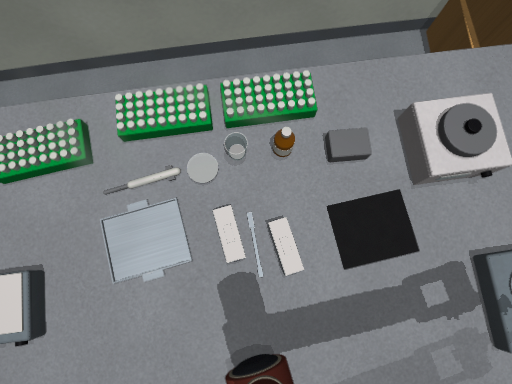

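View pics/scene0.png

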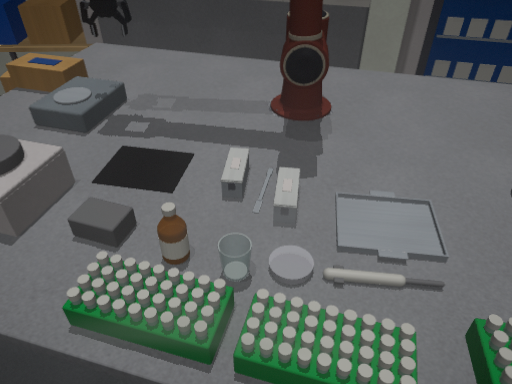

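The top view shows the left case at about (229,234), the right case at (286,246), the spatula at (255,244), the tray at (146,240) and the mat at (372,229). Next I measure them with masks.

Run:
```python
from h import *
import pickle
f=pickle.load(open('f0.pkl','rb'))['top'];im=f['color']
g=cv2.cvtColor(im,cv2.COLOR_RGB2GRAY)
crop=cv2.resize(im[190:290,90:430],None,fx=2.3,fy=2.3,interpolation=cv2.INTER_CUBIC)
cv2.imwrite('pics/crop.png',crop[:,:,::-1])
def comps(m,lo,hi,box,z,name):
    x0,y0,x1,y1=box
    mm=np.zeros_like(m);mm[y0:y1,x0:x1]=m[y0:y1,x0:x1]
    cs,_=cv2.findContours(mm,cv2.RETR_EXTERNAL,cv2.CHAIN_APPROX_NONE)
    for c in cs:
        if lo<cv2.contourArea(c)<hi:
            P=ray(f,c.reshape(-1,2),z)
            r=cv2.minAreaRect((P[:,:2]*1000).astype(np.float32))
            print(name,cv2.contourArea(c),cv2.minAreaRect(c),'world',np.round(r[0],1),np.round(r[1],1),round(r[2],1), np.round(cv2.boxPoints(r)).tolist())
comps((g>165).astype(np.uint8)*255,200,5000,(200,195,310,285),.056,'case')
comps((g<25).astype(np.uint8)*255,1000,9000,(320,180,425,275),.004,'mat')
print(g[240,95:200].tolist()); print(g[235,205:310].tolist())
hsv=cv2.cvtColor(im,cv2.COLOR_RGB2HSV); print(hsv[240,100:200:4].tolist())
```

```text
case 1006.5 ((285.6000061035156, 245.80001831054688), (55.65608215332031, 19.60611915588379), 71.56505584716797) world [482.1 -82.1] [150.9  53.6] 9.7 [[403.0, -68.0], [412.0, -121.0], [561.0, -96.0], [552.0, -43.0]]
case 989.5 ((228.6154022216797, 233.42308044433594), (54.81612014770508, 19.55838966369629), 74.74488067626953) world [536.7  68.5] [151.   53.4] 8.4 [[458.0, 84.0], [466.0, 31.0], [615.0, 53.0], [608.0, 106.0]]
[130, 133, 134, 136, 136, 134, 132, 131, 137, 159, 103, 64, 159, 165, 165, 165, 165, 165, 166, 166, 167, 166, 166, 166, 165, 166, 167, 166, 166, 166, 167, 167, 168, 170, 172, 171, 171, 171, 169, 169, 167, 168, 168, 170, 171, 172, 171, 171, 171, 171, 170, 170, 170, 170, 171, 171, 171, 170, 169, 169, 169, 170, 172, 172, 173, 174, 174, 174, 174, 174, 174, 174, 173, 172, 172, 173, 174, 174, 175, 176, 176, 175, 175, 174, 174, 174, 174, 175, 176, 177, 172, 135, 84, 122, 132, 130, 129, 131, 131, 129, 127, 127, 124, 124, 128]
[131, 129, 130, 131, 131, 131, 129, 126, 126, 126, 130, 127, 125, 116, 191, 207, 207, 208, 207, 208, 204, 207, 207, 208, 207, 208, 208, 207, 205, 207, 208, 207, 208, 207, 208, 141, 131, 132, 131, 128, 128, 131, 130, 128, 127, 126, 109, 169, 179, 182, 101, 126, 131, 132, 133, 132, 129, 127, 128, 131, 133, 135, 134, 117, 117, 81, 58, 190, 207, 207, 208, 207, 207, 208, 207, 208, 208, 207, 207, 208, 207, 207, 208, 207, 207, 208, 207, 208, 140, 133, 135, 139, 137, 137, 138, 134, 132, 133, 133, 131, 130, 131, 137, 137, 137]
[[107, 13, 138], [104, 23, 168], [103, 23, 174], [103, 26, 175], [107, 23, 176], [104, 25, 176], [104, 25, 176], [102, 24, 179], [103, 25, 181], [106, 24, 178], [102, 24, 181], [102, 26, 180], [103, 23, 179], [102, 24, 179], [104, 24, 180], [103, 25, 184], [105, 25, 185], [102, 24, 181], [103, 25, 184], [106, 23, 185], [103, 22, 183], [103, 26, 187], [107, 18, 128], [107, 13, 135], [116, 13, 133]]
```

View pics/crop.png

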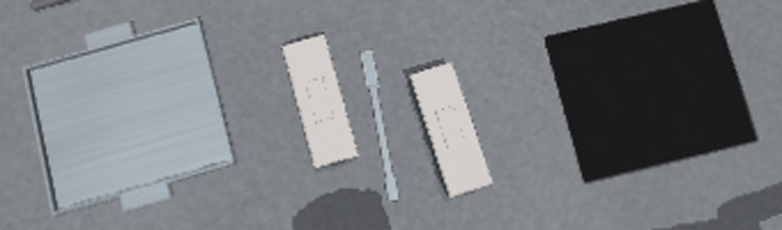

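The crop shows both cases as light rectangles, with the tray (two handle tabs) to the left and the mat to the right. Next come the tray and mat poses.

Run:
```python
from h import *
import pickle
F=pickle.load(open('f0.pkl','rb'));f=F['top'];im=f['color']
g=cv2.cvtColor(im,cv2.COLOR_RGB2GRAY); hsv=cv2.cvtColor(im,cv2.COLOR_RGB2HSV)
m=((g>148)&(hsv[:,:,1]>15)).astype(np.uint8)*255
m2=(g<40).astype(np.uint8)*255
for nm,mm,box,z,er in(('tray',m,(90,190,200,295),.006,7),('mat',m2,(320,180,425,275),.004,3)):
    x0,y0,x1,y1=box; q=np.zeros_like(mm); q[y0:y1,x0:x1]=mm[y0:y1,x0:x1]
    q=cv2.morphologyEx(q,cv2.MORPH_CLOSE,np.ones((3,3),np.uint8))
    q=cv2.morphologyEx(q,cv2.MORPH_OPEN,np.ones((25,25),np.uint8) if nm=='xx' else np.ones((er,er),np.uint8))
    cs,_=cv2.findContours(q,cv2.RETR_EXTERNAL,cv2.CHAIN_APPROX_NONE)
    c=max(cs,key=cv2.contourArea)
    P=ray(f,c.reshape(-1,2),z)
    r=cv2.minAreaRect((P[:,:2]*1000).astype(np.float32))
    print(nm,cv2.contourArea(c),np.round(r[0],1),np.round(r[1],1),round(r[2],1),np.round(cv2.boxPoints(r)).tolist())
# tray by hand corners from crop (outer rim, z=.016)
c=np.array([[26,68],[199,19],[233,162],[54,213]])/2.3+[90,190]
P=ray(f,c,.016);print(np.round(P,3).tolist(),P.mean(0))
d=P[1]-P[0];e=P[3]-P[0];print(np.linalg.norm(d),np.linalg.norm(e),np.degrees(np.arctan2(d[1],d[0])),np.degrees(np.arctan2(e[1],e[0])))
# spatula
q=np.zeros_like(g);q[205:282,243:268]=(g[205:282,243:268]>150)*255
cs,_=cv2.findContours(q,cv2.RETR_EXTERNAL,cv2.CHAIN_APPROX_NONE)
for c in cs:
    if len(c)>10: print('sp',np.round(ray(f,c.reshape(-1,2)[[c[:,0,1].argmin(),c[:,0,1].argmax()]],.005),3).tolist())
# others, rough
for n,uv,z in(('beaker',(235,141),.08),('bottle',(286,131),.14),('dish',(203,168),.02),('tipbox',(349,136),.055),('pip',(105,191),.02),('pip2',(180,171),.02)): print(n,np.round(ray(f,[uv],z),3))
```

```text
tray 5332.5 [556.3 314.5] [231.  230.6] 8.3 [[425.0, 412.0], [459.0, 184.0], [687.0, 217.0], [654.0, 445.0]]
mat 4761.5 [ 499.7 -346.5] [186.5 227.8] 5.2 [[397.0, -241.0], [417.0, -468.0], [603.0, -452.0], [582.0, -225.0]]
[[0.629, 0.433, 0.016], [0.662, 0.209, 0.016], [0.478, 0.184, 0.016], [0.446, 0.407, 0.016]] [0.55381491 0.30838442 0.016     ]
0.22572589493070314 0.18450602466293928 -81.53043082391586 -172.13009014376325
sp [[0.491, 0.036, 0.005], [0.468, 0.038, 0.005]]
sp [[0.595, 0.007, 0.005], [0.41, 0.0, 0.005]]
beaker [[0.791 0.017 0.08 ]]
bottle [[ 0.778 -0.122  0.14 ]]
dish [[0.742 0.122 0.02 ]]
tipbox [[ 0.771 -0.316  0.055]]
pip [[0.711 0.416 0.02 ]]
pip2 [[0.742 0.191 0.02 ]]
```

Add to h.py:
```python
from scipy.spatial.transform import Rotation as Ro
def go(x,y,z,yaw,pitch=0):
    "total shift/turn in the tool frame to TCP target; tool down, tool x at yaw (deg)"
    s=manip.state();p=np.array(s['tool_pos']);q=s['tool_rot']
    R=Ro.from_quat([q[1],q[2],q[3],q[0]])
    c,n=np.cos(np.radians(yaw)),np.sin(np.radians(yaw))
    T=Ro.from_matrix(np.array([[c,n,0],[n,-c,0],[0,0,-1.]]).T)*Ro.from_euler('y',pitch,degrees=True)
    d=np.array([x,y,z])-p
    rv=np.degrees((R.inv()*T).as_rotvec())
    m=R.as_matrix()
    print('t',round(s['time'],2),'p',p.round(4),'yaw',round(np.degrees(np.arctan2(m[1,0],m[0,0])),2),'toolz',m[:,2].round(3),'w',round(s['gripper_width'],3))
    print('F',np.round(s['contact_force'],2),'M',np.round(s['ft_torque'],3))
    print('turn',rv.round(2),'shift now-axes',R.inv().apply(d).round(4),'shift after-turn',T.inv().apply(d).round(4))
```

```text
(no output)
```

>>> {"fn": "move_arm", "kwargs": {"rows": [{"az":6.4,"jaw":50},{"tx":0.03,"ty":-0.035,"jaw":50},{"tx":0.03,"ty":-0.035,"jaw":50},{"tx":0.03,"ty":-0.035,"jaw":50},{"tx":0.03,"ty":-0.035,"jaw":50},{"tx":0.03,"ty":-0.035,"jaw":50},{"tx":0.03,"ty":-0.035,"jaw":50},{"tx":0.03,"ty":-0.035,"jaw":50},{"tx":0.03,"ty":-0.035,"jaw":50},{"tx":0.03,"ty":-0.035,"jaw":50},{"tx":0.03,"ty":-0.035,"jaw":50},{"jaw":50}]}}

```text
schema error: expected keys tx, ty, tz, ax, ay, az, jaw
```

```bash
python3 -c "
from h import *
go(.482,-.082,.15,9.6)"
```

```text
t 0.1 p [ 0.1713 -0.6005  0.2302] yaw 15.92 toolz [-0.     0.002 -1.   ] w 1.002
F [ 0.6  -0.54 -0.45] M [ 0.031 -0.006 -0.002]
turn [-0.11 -0.01  6.32] shift now-axes [ 0.441  -0.4132  0.0811] shift after-turn [ 0.3928 -0.4594  0.0802]
```

All keys are required.

>>> {"fn": "move_arm", "kwargs": {"rows": [{"tx":0,"ty":0,"tz":0,"ax":0,"ay":0,"az":6.4,"jaw":50},{"tx":0.03,"ty":-0.035,"tz":0,"ax":0,"ay":0,"az":0,"jaw":50},{"tx":0.03,"ty":-0.035,"tz":0,"ax":0,"ay":0,"az":0,"jaw":50},{"tx":0.03,"ty":-0.035,"tz":0,"ax":0,"ay":0,"az":0,"jaw":50},{"tx":0.03,"ty":-0.035,"tz":0,"ax":0,"ay":0,"az":0,"jaw":50},{"tx":0.03,"ty":-0.035,"tz":0,"ax":0,"ay":0,"az":0,"jaw":50},{"tx":0.03,"ty":-0.035,"tz":0,"ax":0,"ay":0,"az":0,"jaw":50},{"tx":0.03,"ty":-0.035,"tz":0,"ax":0,"ay":0,"az":0,"jaw":50},{"tx":0.03,"ty":-0.035,"tz":0,"ax":0,"ay":0,"az":0,"jaw":50},{"tx":0.03,"ty":-0.035,"tz":0,"ax":0,"ay":0,"az":0,"jaw":50},{"tx":0.03,"ty":-0.035,"tz":0,"ax":0,"ay":0,"az":0,"jaw":50},{"tx":0,"ty":0,"tz":0,"ax":0,"ay":0,"az":0,"jaw":50}]}}

```text
time: 1.3
tool_pos: [0.417, -0.1902, 0.2246]
tool_rot: [-0.006, 0.997, 0.078, -0.001]
contact_force: [0.6, -0.7, 0.6]
gripper_width: 0.811
```

```bash
python3 -c "
from h import *
go(.482,-.082,.15,9.6)"
```

```text
t 1.3 p [ 0.417  -0.1902  0.2246] yaw 8.96 toolz [-0.003  0.012 -1.   ] w 0.811
F [ 0.65 -0.72  0.56] M [-0.052  0.041  0.022]
turn [-0.69  0.04 -0.64] shift now-axes [ 0.0811 -0.0958  0.0757] shift after-turn [ 0.0821 -0.0958  0.0746]
```

>>> {"fn": "move_arm", "kwargs": {"rows": [{"tx":0.028,"ty":-0.033,"tz":0.025,"ax":-0.7,"ay":0,"az":-0.6,"jaw":50},{"tx":0.028,"ty":-0.033,"tz":0.025,"ax":0,"ay":0,"az":0,"jaw":50},{"tx":0.027,"ty":-0.031,"tz":0.025,"ax":0,"ay":0,"az":0,"jaw":50},{"tx":0,"ty":0,"tz":0,"ax":0,"ay":0,"az":0,"jaw":50}]}}

```text
time: 1.7
tool_pos: [0.4831, -0.0823, 0.1498]
tool_rot: [0.002, 0.997, 0.083, 0.001]
contact_force: [-0.8, -0.1, -0.3]
gripper_width: 0.805
```

```bash
python3 -c "
from h import *
grab('wrist','w1.png')
go(.482,-.082,.017,9.6)"
```

```text
t 1.75 p [ 0.4834 -0.0841  0.1516] yaw 9.43 toolz [ 0.003 -0.007 -1.   ] w 0.8
F [-0.09 -0.34  0.24] M [-0.022 -0.038  0.013]
turn [ 0.41 -0.12 -0.17] shift now-axes [-0.0013 -0.0033  0.1345] shift after-turn [-0.001  -0.0023  0.1346]
```

View pics/w1.png

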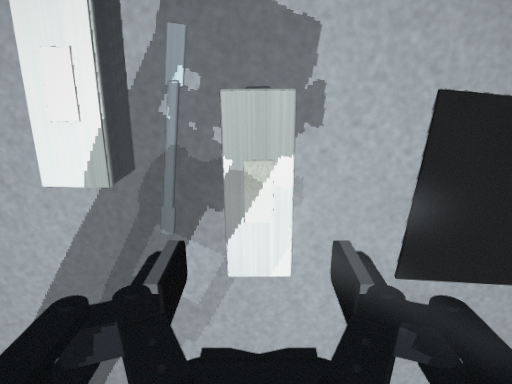

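The wrist view shows the case centred between the fingers (columns 222–296, finger midpoint about 259) and aligned. I'll descend and grip.

>>> {"fn": "move_arm", "kwargs": {"rows": [{"tx":0,"ty":-0.002,"tz":0.035,"ax":0.4,"ay":0,"az":0,"jaw":50},{"tx":0,"ty":0,"tz":0.035,"ax":0,"ay":0,"az":0,"jaw":50},{"tx":0,"ty":0,"tz":0.03,"ax":0,"ay":0,"az":0,"jaw":50},{"tx":0,"ty":0,"tz":0.02,"ax":0,"ay":0,"az":0,"jaw":50},{"tx":0,"ty":0,"tz":0.01,"ax":0,"ay":0,"az":0,"jaw":50},{"tx":0,"ty":0,"tz":0,"ax":0,"ay":0,"az":0,"jaw":50}]}}

```text
time: 2.35
tool_pos: [0.4862, -0.0913, 0.0235]
tool_rot: [0.003, 0.997, 0.079, 0.005]
contact_force: [-0.8, 0.8, 0.1]
gripper_width: 0.806
```

```bash
python3 -c "
from h import *
go(.482,-.082,.017,9.6)"
```

```text
t 2.35 p [ 0.4862 -0.0913  0.0235] yaw 9.03 toolz [ 0.011 -0.006 -1.   ] w 0.806
F [-0.78  0.78  0.09] M [ 0.113 -0.01  -0.005]
turn [ 0.42 -0.59 -0.57] shift now-axes [-0.0027 -0.0099  0.0064] shift after-turn [-0.0026 -0.0098  0.0065]
```

>>> {"fn": "move_arm", "kwargs": {"rows": [{"tx":-0.002,"ty":-0.009,"tz":0.004,"ax":0.4,"ay":-0.6,"az":-0.5,"jaw":50},{"tx":0,"ty":0,"tz":0,"ax":0,"ay":0,"az":0,"jaw":50}]}}

```text
time: 2.55
tool_pos: [0.4839, -0.084, 0.0214]
tool_rot: [0.001, 0.997, 0.082, 0.001]
contact_force: [-0.7, -0.8, -0.7]
gripper_width: 0.802
```

```bash
python3 -c "
from h import *
go(.482,-.082,.017,9.6)"
```

```text
t 2.55 p [ 0.4839 -0.084   0.0214] yaw 9.46 toolz [ 0.002 -0.002 -1.   ] w 0.802
F [-0.73 -0.76 -0.69] M [0.024 0.029 0.054]
turn [ 0.11 -0.11 -0.14] shift now-axes [-0.0015 -0.0023  0.0044] shift after-turn [-0.0015 -0.0023  0.0044]
```

>>> {"fn": "move_arm", "kwargs": {"rows": [{"tx":-0.001,"ty":-0.002,"tz":0.004,"ax":0,"ay":0,"az":0,"jaw":50},{"tx":0,"ty":0,"tz":0,"ax":0,"ay":0,"az":0,"jaw":255},{"tx":0,"ty":0,"tz":0,"ax":0,"ay":0,"az":0,"jaw":255},{"tx":0,"ty":0,"tz":0,"ax":0,"ay":0,"az":0,"jaw":255},{"tx":0,"ty":0,"tz":0,"ax":0,"ay":0,"az":0,"jaw":255},{"tx":0,"ty":0,"tz":0,"ax":0,"ay":0,"az":0,"jaw":255}]}}

```text
time: 3.15
tool_pos: [0.4847, -0.0825, 0.0201]
tool_rot: [0.002, 0.997, 0.083, 0.004]
contact_force: [0.7, -0.1, -0.5]
gripper_width: 0.599
```

```bash
python3 -c "
from h import *
go(.482,-.082,.16,9.6)"
```

```text
t 3.15 p [ 0.4847 -0.0825  0.0201] yaw 9.53 toolz [ 0.008 -0.004 -1.   ] w 0.599
F [ 0.68 -0.11 -0.51] M [-0.     0.021  0.006]
turn [ 0.3  -0.39 -0.07] shift now-axes [-0.0016 -0.0002 -0.1399] shift after-turn [-0.0025 -0.001  -0.1399]
```

>>> {"fn": "move_arm", "kwargs": {"rows": [{"tx":0,"ty":0,"tz":0,"ax":0,"ay":0,"az":0,"jaw":255},{"tx":0,"ty":0,"tz":-0.01,"ax":0,"ay":0,"az":0,"jaw":255},{"tx":0,"ty":0,"tz":-0.025,"ax":0,"ay":0,"az":0,"jaw":255},{"tx":0,"ty":0,"tz":-0.03,"ax":0,"ay":0,"az":0,"jaw":255},{"tx":0,"ty":0,"tz":-0.03,"ax":0,"ay":0,"az":0,"jaw":255},{"tx":0,"ty":0,"tz":-0.03,"ax":0,"ay":0,"az":0,"jaw":255},{"tx":0,"ty":0,"tz":-0.015,"ax":0,"ay":0,"az":0,"jaw":255},{"tx":0,"ty":0,"tz":0,"ax":0,"ay":0,"az":0,"jaw":255},{"tx":0,"ty":0,"tz":0,"ax":0,"ay":0,"az":0,"jaw":255}]}}

```text
time: 4.05
tool_pos: [0.4811, -0.0811, 0.1661]
tool_rot: [0.001, 0.997, 0.083, 0.001]
contact_force: [-0.4, -0.0, -2.3]
gripper_width: 0.6
```

```bash
python3 -c "
from h import *
go(.482,-.082,.16,9.6)"
```

```text
t 4.05 p [ 0.4811 -0.0811  0.1661] yaw 9.53 toolz [ 0.003 -0.002 -1.   ] w 0.6
F [-0.36 -0.04 -2.27] M [ 0.03   0.001 -0.038]
turn [ 0.16 -0.15 -0.07] shift now-axes [0.0008 0.001  0.0061] shift after-turn [0.0008 0.001  0.0061]
```

>>> {"fn": "move_arm", "kwargs": {"rows": [{"tx":0,"ty":0,"tz":0,"ax":0,"ay":5,"az":0,"jaw":255},{"tx":0,"ty":0,"tz":0,"ax":0,"ay":7,"az":0,"jaw":255},{"tx":0,"ty":0,"tz":0,"ax":0,"ay":7,"az":0,"jaw":255},{"tx":0,"ty":0,"tz":0,"ax":0,"ay":7,"az":0,"jaw":255},{"tx":0,"ty":0,"tz":0,"ax":0,"ay":4,"az":0,"jaw":255},{"tx":0,"ty":0,"tz":0,"ax":0,"ay":0,"az":0,"jaw":255},{"tx":0,"ty":0,"tz":0,"ax":0,"ay":0,"az":0,"jaw":255},{"tx":0,"ty":0,"tz":0,"ax":0,"ay":0,"az":0,"jaw":255}]}}

```text
time: 4.85
tool_pos: [0.4758, -0.0783, 0.153]
tool_rot: [-0.025, 0.962, 0.08, 0.258]
contact_force: [0.2, 0.5, -2.1]
gripper_width: 0.601
```

```bash
python3 -c "
from h import *
go(.482,-.082,.16,9.6,-28)"
```

```text
t 4.85 p [ 0.4758 -0.0783  0.153 ] yaw 9.36 toolz [ 0.493  0.089 -0.865] w 0.601
F [ 0.16  0.54 -2.09] M [-0.127  0.392 -0.048]
turn [-4.100e-01 -5.807e+01 -2.000e-02] shift now-axes [ 0.0083  0.0046 -0.0033] shift after-turn [ 0.0016  0.0046 -0.0087]
```

>>> {"fn": "move_arm", "kwargs": {"rows": [{"tx":0,"ty":0,"tz":0,"ax":0,"ay":-5,"az":0,"jaw":255},{"tx":0,"ty":0,"tz":0,"ax":0,"ay":-8,"az":0,"jaw":255},{"tx":0,"ty":0,"tz":0,"ax":0,"ay":-8,"az":0,"jaw":255},{"tx":0,"ty":0,"tz":0,"ax":0,"ay":-8,"az":0,"jaw":255},{"tx":0,"ty":0,"tz":0,"ax":0,"ay":-8,"az":0,"jaw":255},{"tx":0,"ty":0,"tz":0,"ax":0,"ay":-8,"az":0,"jaw":255},{"tx":0,"ty":0,"tz":0,"ax":0,"ay":-8,"az":0,"jaw":255},{"tx":0,"ty":0,"tz":0,"ax":0,"ay":-4,"az":0,"jaw":255},{"tx":0,"ty":0,"tz":0,"ax":0,"ay":0,"az":0,"jaw":255},{"tx":0,"ty":0,"tz":0,"ax":0,"ay":0,"az":0,"jaw":255},{"tx":0,"ty":0,"tz":0,"ax":0,"ay":0,"az":0,"jaw":255}]}}

```text
time: 5.95
tool_pos: [0.4888, -0.0763, 0.1526]
tool_rot: [0.023, 0.965, 0.083, -0.249]
contact_force: [-0.5, -0.7, -2.0]
gripper_width: 0.602
```

```bash
python3 -c "
from h import *
F=[]
for i in range(5):
    grab('wrist','w2.png' if i==4 else None); s=manip.state(); F.append(np.r_[s['contact_force'],s['ft_torque']]); print(F[-1].round(2))
print('avg',np.mean(F,0).round(3))
go(.482,-.082,.16,9.6)"
```

```text
[ 0.48  0.1  -2.01  0.11 -0.43  0.02]
[-0.07  0.58 -1.5   0.04 -0.41 -0.02]
[-0.   -0.7  -1.85  0.04 -0.43  0.02]
[ 0.97  0.8  -2.09  0.04 -0.38 -0.05]
[-0.25 -0.73 -2.43  0.08 -0.44  0.04]
avg [ 2.240e-01  8.000e-03 -1.976e+00  6.300e-02 -4.160e-01  1.000e-03]
t 6.2 p [ 0.4883 -0.0766  0.1532] yaw 9.74 toolz [-0.476 -0.085 -0.875] w 0.603
F [-0.25 -0.73 -2.43] M [ 0.081 -0.442  0.042]
turn [ 0.22 28.94  0.18] shift now-axes [-0.0095  0.0043 -0.0025] shift after-turn [-0.0071  0.0043 -0.0068]
```

View pics/w2.png

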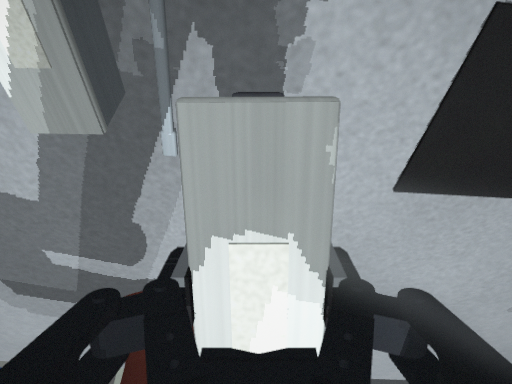

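The wrist view shows the case firmly held, clear of the bench and tilted with the tool. The vertical force is about 2.1 N, which points to an empty case. I'll return to level and check the moment, since a ball resting at one end would shift it.

>>> {"fn": "move_arm", "kwargs": {"rows": [{"tx":0,"ty":0,"tz":0,"ax":0,"ay":6,"az":0,"jaw":255},{"tx":0,"ty":0,"tz":0,"ax":0,"ay":8,"az":0,"jaw":255},{"tx":0,"ty":0,"tz":0,"ax":0,"ay":8,"az":0,"jaw":255},{"tx":0,"ty":0,"tz":0,"ax":0,"ay":5,"az":0,"jaw":255},{"tx":0,"ty":0,"tz":0,"ax":0,"ay":0,"az":0,"jaw":255}]}}

```text
time: 6.7
tool_pos: [0.4873, -0.0771, 0.1538]
tool_rot: [0.003, 0.996, 0.085, -0.008]
contact_force: [0.1, 0.0, -1.7]
gripper_width: 0.604
```

```bash
python3 -c "
from h import *
F=[]
for i in range(5):
    grab('wrist'); s=manip.state(); F.append(np.r_[s['contact_force'],s['ft_torque']])
    print(F[-1].round(2))
print('avg',np.mean(F,0).round(3))
c,n=np.cos(np.radians(8.3)),np.sin(np.radians(8.3))
for sg in(1,-1): print('tray slot',.555-n*.05*sg,.31+c*.05*sg)
go(.482,-.082,.16,9.6)"
```

```text
[ 0.15 -0.67 -1.37  0.02 -0.06  0.01]
[ 0.37 -0.48 -1.37 -0.01 -0.05  0.05]
[-0.03 -0.32 -2.42  0.04 -0.05 -0.03]
[-0.28 -0.26 -2.33  0.02  0.    0.02]
[ 0.04 -0.15 -1.35 -0.01 -0.08  0.03]
avg [ 0.047 -0.376 -1.769  0.014 -0.049  0.016]
tray slot 0.5477821899499514 0.35947628945344845
tray slot 0.5622178100500487 0.26052371054655155
t 6.95 p [ 0.4896 -0.0768  0.1533] yaw 9.84 toolz [-0.017 -0.007 -1.   ] w 0.596
F [ 0.04 -0.15 -1.35] M [-0.009 -0.077  0.026]
turn [0.23 1.03 0.25] shift now-axes [-0.0085  0.0039 -0.0065] shift after-turn [-0.0084  0.0039 -0.0067]
```

Level force is about 1.8–2.1 N and the level moment is only 0.05 N·m, against 0.13 expected from a ball at one end. This case is empty, so it goes to the outer slot of the tray.

>>> {"fn": "move_arm", "kwargs": {"rows": [{"tx":0.006,"ty":-0.02,"tz":0,"ax":0,"ay":1,"az":1.3,"jaw":255},{"tx":0.011,"ty":-0.038,"tz":0,"ax":0,"ay":0,"az":0,"jaw":255},{"tx":0.011,"ty":-0.038,"tz":0,"ax":0,"ay":0,"az":0,"jaw":255},{"tx":0.011,"ty":-0.038,"tz":0,"ax":0,"ay":0,"az":0,"jaw":255},{"tx":0.011,"ty":-0.038,"tz":0,"ax":0,"ay":0,"az":0,"jaw":255},{"tx":0.011,"ty":-0.038,"tz":0,"ax":0,"ay":0,"az":0,"jaw":255},{"tx":0.011,"ty":-0.038,"tz":0,"ax":0,"ay":0,"az":0,"jaw":255},{"tx":0.011,"ty":-0.038,"tz":0,"ax":0,"ay":0,"az":0,"jaw":255},{"tx":0.011,"ty":-0.038,"tz":0,"ax":0,"ay":0,"az":0,"jaw":255},{"tx":0.011,"ty":-0.038,"tz":0,"ax":0,"ay":0,"az":0,"jaw":255},{"tx":0.011,"ty":-0.038,"tz":0,"ax":0,"ay":0,"az":0,"jaw":255},{"tx":0,"ty":0,"tz":0,"ax":0,"ay":0,"az":0,"jaw":255}]}}

```text
time: 8.15
tool_pos: [0.5518, 0.3563, 0.1438]
tool_rot: [0.005, 0.997, 0.075, -0.007]
contact_force: [-0.8, -0.8, -1.6]
gripper_width: 0.6
```

```bash
python3 -c "
from h import *
go(.548,.359,.08,8.3)"
```

```text
t 8.15 p [0.5518 0.3563 0.1438] yaw 8.63 toolz [-0.013 -0.012 -1.   ] w 0.6
F [-0.79 -0.78 -1.59] M [-0.016 -0.009 -0.027]
turn [0.55 0.86 0.33] shift now-axes [-0.0023 -0.0039  0.0638] shift after-turn [-0.0033 -0.0032  0.0638]
```

>>> {"fn": "move_arm", "kwargs": {"rows": [{"tx":-0.003,"ty":-0.003,"tz":0.02,"ax":0.5,"ay":0.9,"az":0.3,"jaw":255},{"tx":0,"ty":0,"tz":0.03,"ax":0,"ay":0,"az":0,"jaw":255},{"tx":0,"ty":0,"tz":0.03,"ax":0,"ay":0,"az":0,"jaw":255},{"tx":0,"ty":0,"tz":0.015,"ax":0,"ay":0,"az":0,"jaw":255},{"tx":0,"ty":0,"tz":0,"ax":0,"ay":0,"az":0,"jaw":255}]}}

```text
time: 8.65
tool_pos: [0.5495, 0.3612, 0.0434]
tool_rot: [0.002, 0.997, 0.075, -0.001]
contact_force: [-0.5, -0.4, -2.3]
gripper_width: 0.603
```

```bash
python3 -c "
from h import *
grab('top','t2.png');grab('wrist','w3.png')
go(.548,.359,.024,8.3)"
```

```text
t 8.75 p [0.551  0.362  0.0463] yaw 8.62 toolz [ 0.002 -0.003 -1.   ] w 0.6
F [ 0.23  0.42 -2.53] M [-0.012 -0.009 -0.036]
turn [ 0.17 -0.1   0.31] shift now-axes [-0.0035  0.0025  0.0223] shift after-turn [-0.0034  0.0026  0.0223]
```

View pics/w3.png

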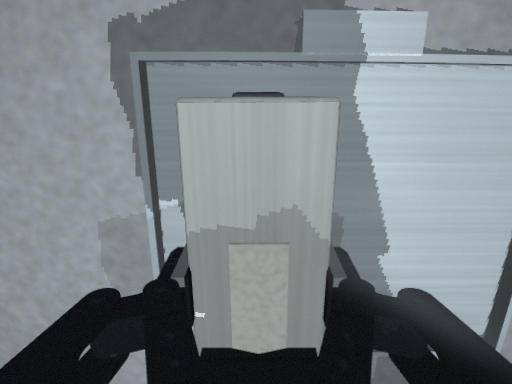

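The wrist view shows the case inside the rim, slightly close to the left wall (column 150). I'll shift it a few millimetres inward, then lower it.

>>> {"fn": "move_arm", "kwargs": {"rows": [{"tx":-0.003,"ty":0.007,"tz":0.008,"ax":0,"ay":0,"az":0.3,"jaw":255},{"tx":0,"ty":0,"tz":0.006,"ax":0,"ay":0,"az":0,"jaw":255},{"tx":0,"ty":0,"tz":0,"ax":0,"ay":0,"az":0,"jaw":255}]}}

```text
time: 9.05
tool_pos: [0.5522, 0.355, 0.0362]
tool_rot: [0.0, 0.997, 0.072, 0.005]
contact_force: [0.3, -0.1, -1.9]
gripper_width: 0.601
```

```bash
python3 -c "
from h import *
go(.548,.356,.024,8.3)"
```

```text
t 9.05 p [0.5522 0.355  0.0362] yaw 8.26 toolz [ 0.009  0.    -1.   ] w 0.601
F [ 0.29 -0.07 -1.93] M [ 0.083  0.02  -0.015]
turn [ 0.05 -0.53 -0.04] shift now-axes [-0.0042 -0.0016  0.0122] shift after-turn [-0.004  -0.0016  0.0122]
```

>>> {"fn": "move_arm", "kwargs": {"rows": [{"tx":-0.004,"ty":0,"tz":0.006,"ax":0,"ay":-0.5,"az":0,"jaw":255},{"tx":0,"ty":0,"tz":0.004,"ax":0,"ay":0,"az":0,"jaw":255},{"tx":0,"ty":0,"tz":0,"ax":0,"ay":0,"az":0,"jaw":255}]}}

```text
time: 9.35
tool_pos: [0.5489, 0.3547, 0.0271]
tool_rot: [-0.0, 0.997, 0.072, 0.001]
contact_force: [0.7, 0.4, -1.2]
gripper_width: 0.599
```

```bash
python3 -c "
from h import *
go(.548,.356,.024,8.3)"
```

```text
t 9.35 p [0.5489 0.3547 0.0271] yaw 8.25 toolz [ 0.002  0.    -1.   ] w 0.599
F [ 0.71  0.44 -1.15] M [-0.017 -0.001 -0.037]
turn [-0.   -0.13 -0.05] shift now-axes [-0.0007 -0.0014  0.0031] shift after-turn [-0.0007 -0.0014  0.0031]
```

>>> {"fn": "move_arm", "kwargs": {"rows": [{"tx":0,"ty":0,"tz":0.003,"ax":0,"ay":0,"az":0,"jaw":255},{"tx":0,"ty":0,"tz":0,"ax":0,"ay":0,"az":0,"jaw":255}]}}

```text
time: 9.55
tool_pos: [0.5495, 0.3551, 0.0247]
tool_rot: [-0.0, 0.997, 0.072, 0.002]
contact_force: [0.7, -0.4, -2.9]
gripper_width: 0.601
```

```bash
python3 -c "
from h import *
go(.548,.356,.024,8.3)"
```

```text
t 9.55 p [0.5495 0.3551 0.0247] yaw 8.26 toolz [ 0.004  0.001 -1.   ] w 0.601
F [ 0.69 -0.39 -2.88] M [0.05  0.    0.055]
turn [-0.03 -0.22 -0.04] shift now-axes [-0.0014 -0.0011  0.0007] shift after-turn [-0.0014 -0.0011  0.0007]
```

>>> {"fn": "move_arm", "kwargs": {"rows": [{"tx":0,"ty":0,"tz":0.002,"ax":0,"ay":0,"az":0,"jaw":255},{"tx":0,"ty":0,"tz":0,"ax":0,"ay":0,"az":0,"jaw":255}]}}

```text
time: 9.75
tool_pos: [0.5501, 0.3556, 0.0247]
tool_rot: [-0.0, 0.997, 0.072, 0.002]
contact_force: [0.1, 0.6, -3.0]
gripper_width: 0.603
```

```bash
python3 -c "
from h import *
go(.548,.356,.024,8.3)"
```

```text
t 9.75 p [0.5501 0.3556 0.0247] yaw 8.27 toolz [ 0.004  0.001 -1.   ] w 0.603
F [ 0.05  0.65 -2.98] M [ 0.034 -0.007 -0.03 ]
turn [-0.02 -0.25 -0.03] shift now-axes [-0.002  -0.0007  0.0006] shift after-turn [-0.002  -0.0007  0.0007]
```

>>> {"fn": "move_arm", "kwargs": {"rows": [{"tx":0,"ty":0,"tz":0.002,"ax":0,"ay":0,"az":0,"jaw":255},{"tx":0,"ty":0,"tz":0,"ax":0,"ay":0,"az":0,"jaw":255}]}}

```text
time: 9.95
tool_pos: [0.5507, 0.356, 0.0244]
tool_rot: [-0.0, 0.997, 0.072, 0.003]
contact_force: [-0.2, 0.1, -1.5]
gripper_width: 0.603
```

```bash
python3 -c "
from h import *
grab('scene','s2.png')
go(.548,.356,.024,8.3)"
```

```text
t 10.0 p [0.5507 0.356  0.0243] yaw 8.28 toolz [ 0.005  0.001 -1.   ] w 0.598
F [ 1.28  0.18 -1.82] M [0.05  0.037 0.033]
turn [-0.04 -0.3  -0.02] shift now-axes [-0.0026 -0.0004  0.0003] shift after-turn [-0.0026 -0.0004  0.0003]
```

View pics/s2.png

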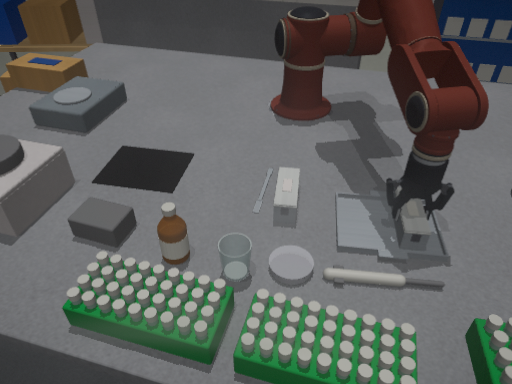

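>>> {"fn": "move_arm", "kwargs": {"rows": [{"tx":-0.002,"ty":0,"tz":0.004,"ax":0,"ay":0,"az":0,"jaw":255},{"tx":0,"ty":0,"tz":0.002,"ax":0,"ay":0,"az":0,"jaw":255}]}}

```text
time: 10.2
tool_pos: [0.5511, 0.3562, 0.0241]
tool_rot: [-0.0, 0.997, 0.072, 0.004]
contact_force: [-3.2, -1.2, 4.8]
gripper_width: 0.599
```

```bash
python3 -c "
from h import *
go(.548,.356,.024,8.3)"
```

```text
t 10.2 p [0.5511 0.3562 0.0241] yaw 8.3 toolz [ 0.009  0.001 -1.   ] w 0.599
F [-3.24 -1.2   4.77] M [-0.366  0.736 -0.135]
turn [ 0.02 -0.49 -0.  ] shift now-axes [-0.0031 -0.0002  0.0001] shift after-turn [-0.0031 -0.0002  0.0001]
```

It is in contact (+4.8 N), so I release.

>>> {"fn": "move_arm", "kwargs": {"rows": [{"tx":0,"ty":0,"tz":0,"ax":0,"ay":0,"az":0,"jaw":255},{"tx":0,"ty":0,"tz":0,"ax":0,"ay":0,"az":0,"jaw":60},{"tx":0,"ty":0,"tz":0,"ax":0,"ay":0,"az":0,"jaw":60},{"tx":0,"ty":0,"tz":0,"ax":0,"ay":0,"az":0,"jaw":60},{"tx":0,"ty":0,"tz":0,"ax":0,"ay":0,"az":0,"jaw":60}]}}

```text
time: 10.7
tool_pos: [0.5514, 0.3564, 0.0236]
tool_rot: [-0.0, 0.997, 0.072, 0.005]
contact_force: [-1.4, -0.3, -0.6]
gripper_width: 0.768
```

```bash
python3 -c "
from h import *
grab('wrist','w4.png')
go(.548,.356,.15,8.3)"
```

```text
t 10.75 p [0.5514 0.3563 0.0235] yaw 8.29 toolz [ 0.009  0.002 -1.   ] w 0.763
F [-0.64 -0.08 -0.32] M [ 0.004  0.034 -0.018]
turn [-0.01 -0.55 -0.01] shift now-axes [-0.0022 -0.0002 -0.1265] shift after-turn [-0.0034 -0.0002 -0.1265]
```

View pics/w4.png

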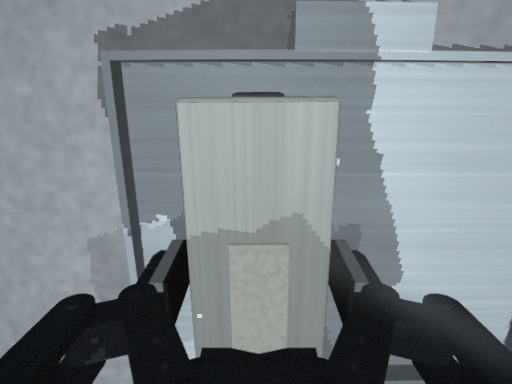

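The fingers are clear on both sides and the case sits inside the rim. Next I go up and over to the second case.

>>> {"fn": "move_arm", "kwargs": {"rows": [{"tx":0,"ty":0,"tz":-0.02,"ax":0,"ay":0,"az":0,"jaw":60},{"tx":0,"ty":0,"tz":-0.03,"ax":0,"ay":0,"az":0,"jaw":60},{"tx":0,"ty":0,"tz":-0.035,"ax":0,"ay":0,"az":0,"jaw":60},{"tx":0,"ty":0,"tz":-0.035,"ax":0,"ay":0,"az":0,"jaw":60},{"tx":-0.007,"ty":0.035,"tz":0,"ax":0,"ay":0,"az":0,"jaw":50},{"tx":-0.007,"ty":0.04,"tz":0,"ax":0,"ay":0,"az":0,"jaw":50},{"tx":-0.007,"ty":0.04,"tz":0,"ax":0,"ay":0,"az":0,"jaw":50},{"tx":-0.007,"ty":0.04,"tz":0,"ax":0,"ay":0,"az":0,"jaw":50},{"tx":-0.007,"ty":0.04,"tz":0,"ax":0,"ay":0,"az":0,"jaw":50},{"tx":-0.007,"ty":0.04,"tz":0,"ax":0,"ay":0,"az":0,"jaw":50},{"tx":-0.007,"ty":0.04,"tz":0,"ax":0,"ay":0,"az":0,"jaw":50},{"tx":0,"ty":0,"tz":0,"ax":0,"ay":0,"az":0,"jaw":50}]}}

```text
time: 11.95
tool_pos: [0.5418, 0.0682, 0.148]
tool_rot: [0.0, 0.997, 0.075, 0.007]
contact_force: [0.7, 0.9, -0.9]
gripper_width: 0.808
```

```bash
python3 -c "
from h import *
go(.537,.0685,.13,8.4)"
```

```text
t 11.95 p [0.5418 0.0682 0.148 ] yaw 8.55 toolz [ 0.013  0.    -1.   ] w 0.808
F [ 0.66  0.88 -0.87] M [ 0.022 -0.023 -0.062]
turn [ 0.09 -0.76  0.15] shift now-axes [-0.0049 -0.0011  0.0179] shift after-turn [-0.0047 -0.001   0.018 ]
```

>>> {"fn": "move_arm", "kwargs": {"rows": [{"tx":-0.005,"ty":-0.001,"tz":0.02,"ax":0,"ay":-0.8,"az":0.1,"jaw":50},{"tx":0,"ty":0,"tz":0.03,"ax":0,"ay":0,"az":0,"jaw":50},{"tx":0,"ty":0,"tz":0,"ax":0,"ay":0,"az":0,"jaw":50}]}}

```text
time: 12.25
tool_pos: [0.5364, 0.0691, 0.0952]
tool_rot: [0.0, 0.997, 0.073, -0.001]
contact_force: [-1.5, 0.5, -0.9]
gripper_width: 0.803
```

```bash
python3 -c "
from h import *
grab('wrist','w5.png')
go(.537,.0685,.018,8.4)"
```

```text
t 12.3 p [0.5378 0.0693 0.0974] yaw 8.39 toolz [ 0.002 -0.001 -1.   ] w 0.8
F [ 0.06 -0.04 -0.35] M [-0.002  0.028  0.015]
turn [ 0.07 -0.13 -0.01] shift now-axes [-0.0011  0.0006  0.0794] shift after-turn [-0.0009  0.0007  0.0794]
```

View pics/w5.png

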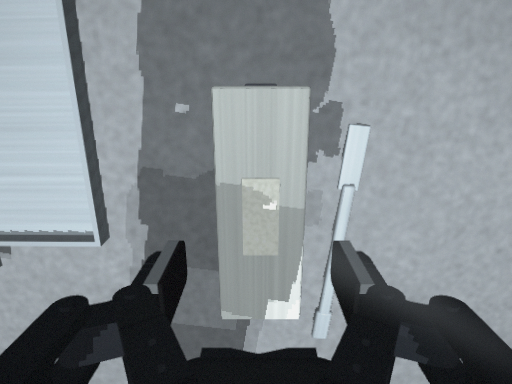

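The case is centred (columns 212–308). The spatula lies near the right finger's line but low, at 6 mm or less, and the tips stay about 17 mm up or higher. Descending.

>>> {"fn": "move_arm", "kwargs": {"rows": [{"tx":-0.001,"ty":0,"tz":0.03,"ax":0,"ay":0,"az":0,"jaw":50},{"tx":0,"ty":0,"tz":0.025,"ax":0,"ay":0,"az":0,"jaw":50},{"tx":0,"ty":0,"tz":0.015,"ax":0,"ay":0,"az":0,"jaw":50},{"tx":0,"ty":0,"tz":0.006,"ax":0,"ay":0,"az":0,"jaw":50},{"tx":0,"ty":0,"tz":0,"ax":0,"ay":0,"az":0,"jaw":50}]}}

```text
time: 12.8
tool_pos: [0.5407, 0.0734, 0.0233]
tool_rot: [0.001, 0.997, 0.076, 0.004]
contact_force: [-0.4, 0.3, -0.3]
gripper_width: 0.809
```

```bash
python3 -c "
from h import *
go(.537,.0685,.018,8.4)"
```

```text
t 12.8 p [0.5407 0.0734 0.0233] yaw 8.75 toolz [ 0.009 -0.    -1.   ] w 0.809
F [-0.37  0.34 -0.29] M [-0.052  0.019 -0.01 ]
turn [ 0.1  -0.5   0.35] shift now-axes [-0.0045  0.0043  0.0052] shift after-turn [-0.0044  0.0043  0.0053]
```

>>> {"fn": "move_arm", "kwargs": {"rows": [{"tx":-0.004,"ty":0.004,"tz":0.005,"ax":0,"ay":-0.5,"az":0.3,"jaw":50},{"tx":0,"ty":0,"tz":0.001,"ax":0,"ay":0,"az":0,"jaw":50}]}}

```text
time: 13.0
tool_pos: [0.5388, 0.0689, 0.019]
tool_rot: [0.001, 0.997, 0.074, 0.001]
contact_force: [0.3, 0.2, -0.6]
gripper_width: 0.803
```

```bash
python3 -c "
from h import *
go(.537,.0685,.018,8.4)"
```

```text
t 13.0 p [0.5388 0.0689 0.019 ] yaw 8.48 toolz [ 0.003 -0.002 -1.   ] w 0.803
F [ 0.29  0.17 -0.62] M [-0.021  0.068 -0.016]
turn [ 0.13 -0.15  0.08] shift now-axes [-0.0018  0.0001  0.001 ] shift after-turn [-0.0018  0.0002  0.001 ]
```

>>> {"fn": "move_arm", "kwargs": {"rows": [{"tx":-0.002,"ty":0,"tz":0.001,"ax":0,"ay":0,"az":0,"jaw":255},{"tx":0,"ty":0,"tz":0,"ax":0,"ay":0,"az":0,"jaw":255},{"tx":0,"ty":0,"tz":0,"ax":0,"ay":0,"az":0,"jaw":255},{"tx":0,"ty":0,"tz":0,"ax":0,"ay":0,"az":0,"jaw":255},{"tx":0,"ty":0,"tz":0,"ax":0,"ay":0,"az":0,"jaw":255},{"tx":0,"ty":0,"tz":0,"ax":0,"ay":0,"az":0,"jaw":255}]}}

```text
time: 13.6
tool_pos: [0.5375, 0.0682, 0.0191]
tool_rot: [0.001, 0.997, 0.073, 0.003]
contact_force: [-0.0, 0.3, -2.0]
gripper_width: 0.602
```

```bash
python3 -c "
from h import *
go(.537,.0685,.018,8.4)"
```

```text
t 13.6 p [0.5375 0.0682 0.0191] yaw 8.42 toolz [ 0.005 -0.002 -1.   ] w 0.602
F [-0.01  0.27 -1.98] M [-0.001  0.018 -0.013]
turn [ 0.14 -0.29  0.02] shift now-axes [-0.0004 -0.0004  0.0011] shift after-turn [-0.0004 -0.0004  0.0011]
```

>>> {"fn": "move_arm", "kwargs": {"rows": [{"tx":0,"ty":0,"tz":-0.01,"ax":0,"ay":0,"az":0,"jaw":255},{"tx":0,"ty":0,"tz":-0.025,"ax":0,"ay":0,"az":0,"jaw":255},{"tx":0,"ty":0,"tz":-0.03,"ax":0,"ay":0,"az":0,"jaw":255},{"tx":0,"ty":0,"tz":-0.03,"ax":0,"ay":0,"az":0,"jaw":255},{"tx":0,"ty":0,"tz":-0.03,"ax":0,"ay":0,"az":0,"jaw":255},{"tx":0,"ty":0,"tz":-0.015,"ax":0,"ay":0,"az":0,"jaw":255},{"tx":0,"ty":0,"tz":0,"ax":0,"ay":0,"az":0,"jaw":255},{"tx":0,"ty":0,"tz":0,"ax":0,"ay":0,"az":0,"jaw":255}]}}

```text
time: 14.4
tool_pos: [0.5305, 0.0688, 0.1603]
tool_rot: [0.0, 0.997, 0.074, -0.005]
contact_force: [-0.2, 0.3, -5.8]
gripper_width: 0.599
```

```bash
cat >> h.py <<'E'
def avg(k=5):
    F=[]
    for i in range(k):
        grab('wrist'); s=manip.state(); F.append(np.r_[s['contact_force'],s['ft_torque']])
    print('avg',np.mean(F,0).round(3))
E
python3 -c "
from h import *
avg(3);go(.537,.0685,.16,8.4)"
```

```text
avg [-0.045 -0.245 -5.386  0.015 -0.015 -0.014]
t 14.55 p [0.53   0.0688 0.1591] yaw 8.44 toolz [-0.012 -0.002 -1.   ] w 0.605
F [ 0.11  0.49 -5.54] M [ 0.012 -0.056 -0.019]
turn [-0.01  0.67  0.04] shift now-axes [ 0.0068  0.0013 -0.001 ] shift after-turn [ 0.0069  0.0013 -0.0009]
```

The force is 5.4 N, so this case holds a ball. I still shake it as asked.

>>> {"fn": "move_arm", "kwargs": {"rows": [{"tx":0,"ty":0,"tz":0,"ax":0,"ay":5,"az":0,"jaw":255},{"tx":0,"ty":0,"tz":0,"ax":0,"ay":7,"az":0,"jaw":255},{"tx":0,"ty":0,"tz":0,"ax":0,"ay":7,"az":0,"jaw":255},{"tx":0,"ty":0,"tz":0,"ax":0,"ay":7,"az":0,"jaw":255},{"tx":0,"ty":0,"tz":0,"ax":0,"ay":3,"az":0,"jaw":255},{"tx":0,"ty":0,"tz":0,"ax":0,"ay":0,"az":0,"jaw":255},{"tx":0,"ty":0,"tz":0,"ax":0,"ay":0,"az":0,"jaw":255}]}}

```text
time: 15.25
tool_pos: [0.5226, 0.0689, 0.145]
tool_rot: [-0.02, 0.968, 0.071, 0.24]
contact_force: [0.3, 0.1, -4.5]
gripper_width: 0.599
```

```bash
python3 -c "
from h import *
avg(3);go(.537,.0685,.16,8.4)"
```

```text
avg [ 4.700e-02 -3.000e-03 -5.034e+00 -8.200e-02  5.370e-01  1.500e-02]
t 15.4 p [0.524  0.069  0.1463] yaw 8.36 toolz [ 0.464  0.072 -0.883] w 0.604
F [ 0.18  0.49 -4.77] M [-0.042  0.493  0.05 ]
turn [-2.100e-01 -2.802e+01  1.000e-02] shift now-axes [ 0.0177  0.0024 -0.0061] shift after-turn [ 0.0128  0.0024 -0.0137]
```

>>> {"fn": "move_arm", "kwargs": {"rows": [{"tx":0,"ty":0,"tz":0,"ax":0,"ay":-5,"az":0,"jaw":255},{"tx":0,"ty":0,"tz":0,"ax":0,"ay":-8,"az":0,"jaw":255},{"tx":0,"ty":0,"tz":0,"ax":0,"ay":-8,"az":0,"jaw":255},{"tx":0,"ty":0,"tz":0,"ax":0,"ay":-8,"az":0,"jaw":255},{"tx":0,"ty":0,"tz":0,"ax":0,"ay":-8,"az":0,"jaw":255},{"tx":0,"ty":0,"tz":0,"ax":0,"ay":-8,"az":0,"jaw":255},{"tx":0,"ty":0,"tz":0,"ax":0,"ay":-7,"az":0,"jaw":255},{"tx":0,"ty":0,"tz":0,"ax":0,"ay":-4,"az":0,"jaw":255},{"tx":0,"ty":0,"tz":0,"ax":0,"ay":0,"az":0,"jaw":255},{"tx":0,"ty":0,"tz":0,"ax":0,"ay":0,"az":0,"jaw":255}]}}

```text
time: 16.4
tool_pos: [0.5403, 0.0707, 0.148]
tool_rot: [0.018, 0.966, 0.071, -0.248]
contact_force: [-0.1, 0.1, -4.9]
gripper_width: 0.605
```

```bash
python3 -c "
from h import *
avg(3);grab('wrist','w6.png');go(.53,.0685,.16,8.4)"
```

```text
avg [-0.061 -0.155 -4.865  0.045 -0.504 -0.026]
t 16.6 p [0.5387 0.0705 0.1489] yaw 8.46 toolz [-0.478 -0.071 -0.875] w 0.601
F [-0.83 -0.88 -4.06] M [ 0.029 -0.5   -0.03 ]
turn [1.00e-02 2.89e+01 6.00e-02] shift now-axes [-0.0131  0.0007 -0.0054] shift after-turn [-0.0089  0.0007 -0.0111]
```

View pics/w6.png

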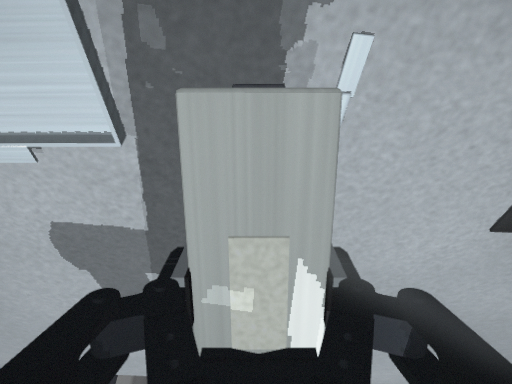

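The case is steady in the grip, with about 5 N in both tilts, so the ball is confirmed. I'll level it and carry it to the mat.

>>> {"fn": "move_arm", "kwargs": {"rows": [{"tx":0,"ty":0,"tz":0,"ax":0,"ay":6,"az":0,"jaw":255},{"tx":0,"ty":0,"tz":0,"ax":0,"ay":8,"az":0,"jaw":255},{"tx":0,"ty":0,"tz":0,"ax":0,"ay":8,"az":0,"jaw":255},{"tx":0,"ty":0,"tz":0,"ax":0,"ay":6,"az":1.5,"jaw":255},{"tx":0,"ty":0,"tz":0,"ax":0,"ay":0,"az":1.5,"jaw":255}]}}

```text
time: 17.1
tool_pos: [0.5356, 0.0702, 0.1494]
tool_rot: [0.001, 0.999, 0.046, 0.001]
contact_force: [-0.3, 0.6, -5.7]
gripper_width: 0.601
```

```bash
python3 -c "
from h import *
avg(2);go(.50,-.346,.15,5.2)"
```

```text
avg [ 2.040e-01  8.050e-01 -5.225e+00  2.000e-03  1.410e-01 -3.900e-02]
t 17.2 p [0.5378 0.0703 0.1499] yaw 5.38 toolz [ 0.001 -0.002 -1.   ] w 0.599
F [ 0.02  0.74 -5.28] M [ 0.022  0.118 -0.046]
turn [ 0.11 -0.05  0.18] shift now-axes [-0.0766  0.4109  0.0006] shift after-turn [-7.530e-02  4.111e-01 -1.000e-04]
```

>>> {"fn": "move_arm", "kwargs": {"rows": [{"tx":-0.004,"ty":0.02,"tz":0,"ax":0,"ay":0,"az":0,"jaw":255},{"tx":-0.007,"ty":0.038,"tz":0,"ax":0,"ay":0,"az":0,"jaw":255},{"tx":-0.007,"ty":0.038,"tz":0,"ax":0,"ay":0,"az":0,"jaw":255},{"tx":-0.007,"ty":0.038,"tz":0,"ax":0,"ay":0,"az":0,"jaw":255},{"tx":-0.007,"ty":0.038,"tz":0,"ax":0,"ay":0,"az":0,"jaw":255},{"tx":-0.007,"ty":0.038,"tz":0,"ax":0,"ay":0,"az":0,"jaw":255},{"tx":-0.007,"ty":0.038,"tz":0,"ax":0,"ay":0,"az":0,"jaw":255},{"tx":-0.007,"ty":0.038,"tz":0,"ax":0,"ay":0,"az":0,"jaw":255},{"tx":-0.007,"ty":0.038,"tz":0,"ax":0,"ay":0,"az":0,"jaw":255},{"tx":-0.007,"ty":0.038,"tz":0,"ax":0,"ay":0,"az":0,"jaw":255},{"tx":-0.007,"ty":0.03,"tz":0,"ax":0,"ay":0,"az":0,"jaw":255},{"tx":0,"ty":0,"tz":0,"ax":0,"ay":0,"az":0,"jaw":255}]}}

```text
time: 18.4
tool_pos: [0.5082, -0.3462, 0.1519]
tool_rot: [-0.002, 0.999, 0.051, -0.008]
contact_force: [-0.3, 0.3, -4.6]
gripper_width: 0.603
```

```bash
python3 -c "
from h import *
go(.50,-.346,.08,5.2)"
```

```text
t 18.4 p [ 0.5082 -0.3462  0.1519] yaw 5.89 toolz [-0.016  0.002 -1.   ] w 0.603
F [-0.34  0.32 -4.62] M [0.049 0.084 0.018]
turn [-0.22  0.9   0.69] shift now-axes [-0.007  -0.0007  0.072 ] shift after-turn [-0.0081 -0.0009  0.0719]
```

>>> {"fn": "move_arm", "kwargs": {"rows": [{"tx":-0.008,"ty":0,"tz":0.02,"ax":-0.2,"ay":0.9,"az":0.7,"jaw":255},{"tx":0,"ty":0,"tz":0.03,"ax":0,"ay":0,"az":0,"jaw":255},{"tx":0,"ty":0,"tz":0.03,"ax":0,"ay":0,"az":0,"jaw":255},{"tx":0,"ty":0,"tz":0.02,"ax":0,"ay":0,"az":0,"jaw":255},{"tx":0,"ty":0,"tz":0,"ax":0,"ay":0,"az":0,"jaw":255}]}}

```text
time: 18.9
tool_pos: [0.503, -0.35, 0.0496]
tool_rot: [-0.002, 0.999, 0.045, -0.002]
contact_force: [0.4, 0.0, -6.0]
gripper_width: 0.602
```

```bash
python3 -c "
from h import *
grab('wrist','w7.png')
go(.50,-.346,.023,5.2)"
```

```text
t 18.95 p [ 0.5038 -0.3506  0.0513] yaw 5.15 toolz [-0.001  0.002 -1.   ] w 0.598
F [-0.65  0.91 -5.06] M [-0.021  0.099 -0.039]
turn [-0.1   0.07 -0.05] shift now-axes [-0.0033 -0.0049  0.0283] shift after-turn [-0.0034 -0.0049  0.0283]
```

View pics/w7.png

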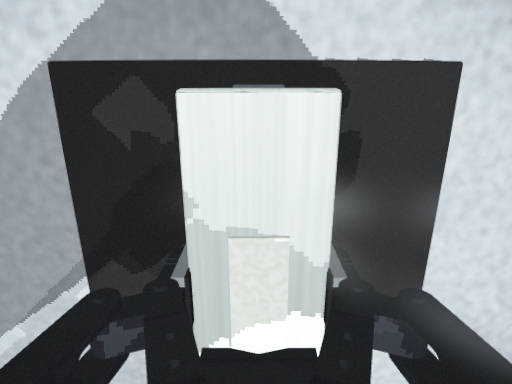

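The case is centred over the mat (mat columns 50–462, case 178–341). Lowering it.

>>> {"fn": "move_arm", "kwargs": {"rows": [{"tx":-0.003,"ty":-0.003,"tz":0.014,"ax":0,"ay":0,"az":0,"jaw":255},{"tx":0,"ty":0,"tz":0.007,"ax":0,"ay":0,"az":0,"jaw":255},{"tx":0,"ty":0,"tz":0,"ax":0,"ay":0,"az":0,"jaw":255}]}}

```text
time: 19.25
tool_pos: [0.5031, -0.3491, 0.0324]
tool_rot: [0.001, 0.999, 0.046, 0.001]
contact_force: [-0.0, -0.3, -4.3]
gripper_width: 0.6
```

```bash
python3 -c "
from h import *
go(.50,-.346,.023,5.2)"
```

```text
t 19.25 p [ 0.5031 -0.3491  0.0324] yaw 5.23 toolz [ 0.002 -0.002 -1.   ] w 0.6
F [-0.05 -0.32 -4.34] M [0.    0.093 0.003]
turn [ 0.1  -0.11  0.03] shift now-axes [-0.0028 -0.0034  0.0094] shift after-turn [-0.0028 -0.0034  0.0094]
```

>>> {"fn": "move_arm", "kwargs": {"rows": [{"tx":-0.002,"ty":-0.002,"tz":0.007,"ax":0,"ay":0,"az":0,"jaw":255},{"tx":0,"ty":0,"tz":0.003,"ax":0,"ay":0,"az":0,"jaw":255}]}}

```text
time: 19.45
tool_pos: [0.5017, -0.3479, 0.0235]
tool_rot: [0.002, 0.999, 0.046, 0.002]
contact_force: [-3.4, 2.0, -0.8]
gripper_width: 0.602
```

```bash
python3 -c "
from h import *
go(.50,-.346,.023,5.2)"
```

```text
t 19.45 p [ 0.5017 -0.3479  0.0235] yaw 5.24 toolz [ 0.004 -0.003 -1.   ] w 0.602
F [-3.39  1.96 -0.83] M [0.364 0.202 0.166]
turn [ 0.21 -0.21  0.04] shift now-axes [-0.0015 -0.0021  0.0005] shift after-turn [-0.0015 -0.002   0.0005]
```

>>> {"fn": "move_arm", "kwargs": {"rows": [{"tx":0,"ty":0,"tz":0.003,"ax":0,"ay":0,"az":0,"jaw":255}]}}

```text
time: 19.55
tool_pos: [0.502, -0.3482, 0.0232]
tool_rot: [0.001, 0.999, 0.046, 0.002]
contact_force: [-11.9, 6.3, 24.4]
gripper_width: 0.597
```

```bash
python3 -c "
from h import *
go(.50,-.346,.023,5.2)"
```

```text
t 19.55 p [ 0.502  -0.3482  0.0232] yaw 5.26 toolz [ 0.003 -0.003 -1.   ] w 0.597
F [-11.93   6.29  24.35] M [1.75  1.229 0.237]
turn [ 0.18 -0.18  0.06] shift now-axes [-0.0018 -0.0024  0.0002] shift after-turn [-0.0018 -0.0024  0.0002]
```

Firm contact. I'll relax and then release.

>>> {"fn": "move_arm", "kwargs": {"rows": [{"tx":0,"ty":0,"tz":0,"ax":0,"ay":0,"az":0,"jaw":255},{"tx":0,"ty":0,"tz":0,"ax":0,"ay":0,"az":0,"jaw":60},{"tx":0,"ty":0,"tz":0,"ax":0,"ay":0,"az":0,"jaw":60},{"tx":0,"ty":0,"tz":0,"ax":0,"ay":0,"az":0,"jaw":60},{"tx":0,"ty":0,"tz":0,"ax":0,"ay":0,"az":0,"jaw":60}]}}

```text
time: 20.05
tool_pos: [0.5058, -0.3517, 0.0289]
tool_rot: [0.005, 0.999, 0.046, 0.006]
contact_force: [1.1, 0.7, -0.9]
gripper_width: 0.767
```

```bash
python3 -c "
from h import *
grab('wrist','w8.png')
go(.50,-.346,.15,5.2)"
```

```text
t 20.1 p [ 0.5058 -0.3517  0.0289] yaw 5.24 toolz [ 0.013 -0.01  -1.   ] w 0.767
F [ 0.23 -0.37 -0.63] M [-0.023 -0.    -0.032]
turn [ 0.66 -0.66  0.03] shift now-axes [-0.0039 -0.0048 -0.1212] shift after-turn [-0.0053 -0.0062 -0.1211]
```

View pics/w8.png

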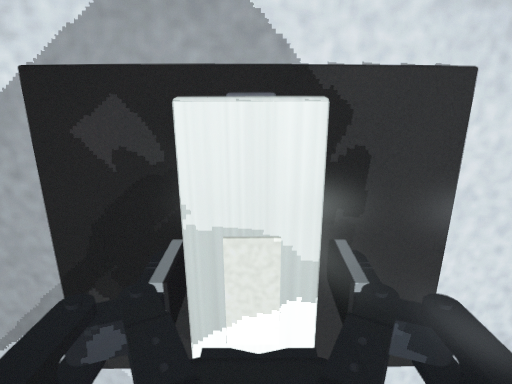

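The case lies on the mat and the fingers are open. The left finger is closer, so I centre slightly while rising.

>>> {"fn": "move_arm", "kwargs": {"rows": [{"tx":0,"ty":-0.003,"tz":-0.01,"ax":0,"ay":0,"az":0,"jaw":50},{"tx":0,"ty":0,"tz":-0.025,"ax":0,"ay":0,"az":0,"jaw":50},{"tx":0,"ty":0,"tz":-0.035,"ax":0,"ay":0,"az":0,"jaw":50},{"tx":0,"ty":0,"tz":-0.04,"ax":0,"ay":0,"az":0,"jaw":50},{"tx":0,"ty":0,"tz":-0.04,"ax":0,"ay":0,"az":0,"jaw":50},{"tx":-0.03,"ty":0.03,"tz":-0.02,"ax":0,"ay":0,"az":0,"jaw":50},{"tx":-0.03,"ty":0.03,"tz":0,"ax":0,"ay":0,"az":0,"jaw":50},{"tx":-0.03,"ty":0.03,"tz":0,"ax":0,"ay":0,"az":0,"jaw":50},{"tx":-0.03,"ty":0.03,"tz":0,"ax":0,"ay":0,"az":0,"jaw":50},{"tx":-0.03,"ty":0.03,"tz":0,"ax":0,"ay":0,"az":0,"jaw":50},{"tx":0,"ty":0,"tz":0,"ax":0,"ay":0,"az":0,"jaw":50}]}}

```text
time: 21.2
tool_pos: [0.3649, -0.5135, 0.2151]
tool_rot: [0.01, 0.999, 0.049, 0.008]
contact_force: [1.0, -0.0, 0.9]
gripper_width: 0.799
```

```bash
python3 -c "
from h import *
f=grab('top','t9.png');g2=grab('scene','s9.png')
im=f['color'];g=cv2.cvtColor(im,cv2.COLOR_RGB2GRAY)
cs,_=cv2.findContours(((g>195)*255).astype(np.uint8),cv2.RETR_EXTERNAL,cv2.CHAIN_APPROX_NONE)
for c in cs:
    if 300<cv2.contourArea(c)<1500:
        r=cv2.minAreaRect((ray(f,c.reshape(-1,2),.06)[:,:2]*1000).astype(np.float32)); print(np.round(r[0]),np.round(r[1]),round(r[2],1))
go(.5,-.346,.2,5)
cv2.imwrite('pics/both9.png',np.vstack([im[90:290,:,::-1],g2['color'][:300,:,::-1]]))"
```

```text
[428. 671.] [ 57. 150.] 90.0
[548. 356.] [148.  50.] 8.7
[ 526. -346.] [102.  48.] 5.8
[ 737. -616.] [224. 164.] 0.2
[ 737. -715.] [222. 123.] 0.4
t 21.3 p [ 0.3674 -0.5108  0.2148] yaw 5.78 toolz [ 0.018 -0.016 -1.   ] w 0.802
F [ 0.76 -0.15 -0.08] M [ 0.05   0.032 -0.033]
turn [ 1.03 -0.92  0.77] shift now-axes [ 0.1483 -0.1508  0.0145] shift after-turn [ 0.1465 -0.1526  0.0148]
```

View pics/both9.png

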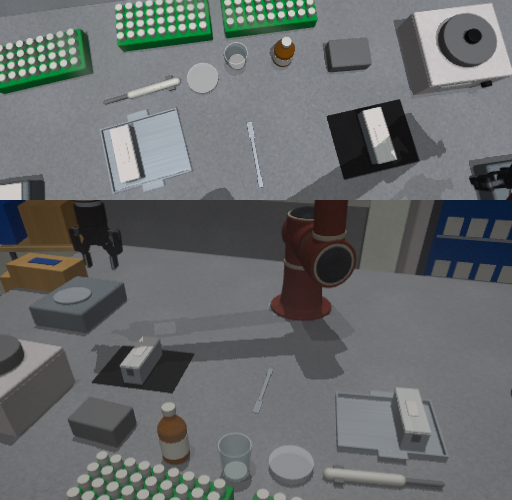

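Both views show one case flat in the tray at (548, 356) mm and the other flat on the mat at y = -346 mm. The spatula and the other bystanders are where they were, and the gripper is free with about 0 N. Handing in.

```bash
python3 -c "
from h import *
print(manip.job_done())"
```

```text
the job is handed in; nothing more can be done
None
```

Both cases are sorted and the job is handed in at about 21 s of the 72 s allowed: one empty case in the tray, one case with a ball on the mat.

- **Right-hand case:** I lifted it and rocked it to about ±29°. It pulled only about 2 N, and there was no clear moment shift after levelling (0.05 N·m, where a ball at one end would give about 0.13). I judged it empty and set it down in the tray's outer slot, at about (548, 356) mm.
- **Left-hand case:** I lifted it and rocked it to about ±28°. It pulled about 5.2 N, and the moment shifted by about 0.13 N·m after levelling. It still holds a ball, so I set it down in the middle of the mat, at about (500, -346) mm.

**Last checks:** The final top and scene pictures show both cases flat inside their areas, and the spatula and the other things look unmoved. The gripper is clear of everything, with about 0 N on it.

**What was less certain:**
- The empty case weighed slightly under its stated minimum (about 2.0 N against 2.16 N), which is within the sensor noise.
- The set-down on the mat pressed with about 24 N vertically and 28 N in all, still inside the limits.
- In the final picture the mask caught only part of the mat case because of shading, so its lengthwise position comes from the arm's pose and the wrist pictures.

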